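Power the thermometer dock and bring the probe to the bowl

TASK

Get the food thermometer ready: drop the battery block into the pocket of the thermometer dock until it is fully home, let go of it, and swing the dock's locking lever over it as far as it goes. Then draw the probe out of its slanted holster, turn it upright with its tip straight down, and finish still holding it like that in the gripper, its tip a few centimetres above the rim of the bowl, over the bowl's middle. Do not move the bowl or the other things standing round about.

Things in the scene. Friction and masses are not known exactly. Their poses are not given: they have to be found in the camera images.
- dock: White thermometer dock fixed to the worktop, base plate 130 (x) x 190 (y) x 30 mm high. Origin: centre of its underside; x points away from the robot (yaw within 0.3 rad), y left, z up. Left on it: battery pocket and lever. Right: the holster, a square sleeve 19 mm wide, bore 11 mm, 55 mm long, leaning 45 degrees from vertical towards dock +x, the probe in it.
- pocket (a point): Centre of the floor of the rectangular battery pocket, at dock (0, 45, 6) mm. The pocket is 37 mm (x) by 27 mm (y), 24 mm deep, open at the top of the base plate (30 mm above the worktop). Axes as the dock.
- battery: Loose black battery block, 34 (x) x 24 (y) x 46 mm (z), about 60 g, standing upright on the worktop. Origin: centre of its underside. It goes in the pocket upright, long side along dock x, either way round; when home 22 mm stand out and its top is 52 mm above the worktop.
- lever (a joint): Flat steel locking lever turning about a vertical post. 0 = wide open (arm points 2.0 rad anticlockwise from above of dock +x), grows clockwise; 2.0 = shut at its stop, arm along dock +x over the battery. Starts at 0 to 0.4, stays where left (0.04 Nm to turn). Arm 12 mm wide, at heights 56 to 62 mm, 4 mm above a battery that is home.
- lever_pivot (a point): Turning axis of the lever, at dock (-38, 45, 56) mm, on an 8 mm radius post.
- lever_knob (a point): Centre of the black upright round knob at the lever's end: 12 mm diameter, from 62 to 92 mm above the worktop, this point 80 mm above it; 78 mm from the pivot.
- probe: Loose thermometer probe, 90 g. Origin at its tip, z towards the handle. Steel shaft 8 mm diameter, 80 mm long; collar 20 mm diameter, 80 to 89 mm; black handle 26 (x) by 22 mm (y), 88 to 172 mm, window on its -x face. It starts in the holster, collar on the sleeve's mouth, leaning 45 degrees (few degrees play) to dock +x, its y along dock y. Drawing it out takes 80 mm along its z.
- probe_tip (a point): The tip of the probe shaft (the origin of the probe).
- probe_grip (a point): A point in the upper half of the handle, on the axis 138 mm from the tip: a good place to grip, fingers closing along probe y (22 mm).
- holster_mouth (a point): Centre of the holster's upper end, where the probe's collar rests: dock (-3, -50, 93) mm.
- bowl: Loose white round bowl, 115 mm diameter, rim 49 mm above the worktop. Origin: centre of its underside. It stands on one side of the dock and the battery on the other, either way round.
- jar: Bystander: lidded jar, 59 mm diameter, 86 mm high. Origin under its centre.
- timer: Bystander: flat white kitchen timer, 78 x 52 x 14 mm. Origin under its centre.
- grater: Bystander: small round ribbed grater dish, 70 mm diameter, 27 mm high. Origin under its centre.
There are look-alikes about, which are no part of the job. There is more than one size of the probe; the one meant has the size given above.

How it is judged (in metres and radians):
On the way, in this order (a step that is already met when the one before it is completed fails the run):
1. the battery is fully home in the pocket and let go (horizontal distance between battery and pocket below 0.004 m and z of battery in the frame of pocket below 0.004 m and angle between battery's own z axis and vertical below 0.12 rad and contact force between the fingers and battery below 0.1 N), for 0.2 s.
2. the lever is swung shut over the battery (horizontal distance between battery and pocket below 0.004 m and z of battery in the frame of pocket below 0.004 m and angle between battery's own z axis and vertical below 0.12 rad and value of joint lever above 1.85 rad), for 0.2 s.
3. the probe is drawn out of the holster, in the gripper (z of probe_tip in the frame of dock above 0.095 m and contact force between probe and dock below 0.1 N and contact force between the fingers and probe above 1 N), for 0.2 s.
At the end, for the whole second after the job is handed in: Battery home within 4 mm and upright within 0.12 rad, lever past 1.85 rad; the gripper holds the probe still, tip down within 0.25 rad of vertical, touching neither dock nor bowl, tip within 35 mm of the axis of the level bowl and 56 to 130 mm above the worktop (7 to 81 mm above the rim) (all of step 2 and contact force between the fingers and probe above 1 N and angle between probe's own z axis and vertical below 0.25 rad and horizontal distance between probe_tip and bowl below 0.035 m and height (world z) of probe_tip between 0.056 and 0.13 m and contact force between probe and bowl below 0.1 N and contact force between probe and dock below 0.1 N and linear speed of probe below 0.03 m/s and angle between bowl's own z axis and vertical below 0.1 rad); the arm keeps its last pose, push and grip.
It fails at once if the bowl is moved more than 3 cm (distance of bowl from where it was at the start of the episode above 0.03 m).
It fails at once if the lidded jar is moved more than 3 cm (distance of jar from where it was at the start of the episode above 0.03 m).
It fails at once if the kitchen timer is moved more than 3 cm (distance of timer from where it was at the start of the episode above 0.03 m).
It fails at once if the grater dish is moved more than 3 cm (distance of grater from where it was at the start of the episode above 0.03 m).
It also fails if it takes over 67 s, if anything falls off the work surface, if the arm or the gripper's body presses on something with over 40 N, if the wrist force passes 120 N, or if a joint passes its speed limit or range.

ROBOT

A 6-joint arm with a two-finger parallel gripper is mounted at the origin on a cart in front of the work surface, level with it; the furniture and walls round the work are solid. World frame = base frame: x ahead of the robot, y to its left, z up, the work surface at z = 0. Lengths are in mm, angles in rad, forces in N, time in s.
With the tool pointing down it reaches from about 325 to 875 mm from the base axis. Payload 4.4 kg.
Tool frame: the origin (TCP) lies on the centre line of the jaws, within the pads' length; the fingertips stand ahead of it and the grasp point (between the pads) lies 6 mm ahead of it (ctrl.tcp_to_tips is the z of the fingertips in the tool frame, in mm); z points along the fingers, y is the line along which they close (so a half turn about z gives the same grasp; the last joint's range is limited). The gripper opens to 85 mm and grips with 20 to 120 N. Pads are 22 mm wide; open, the fingers measure 114 mm over their backs; the gripper's body (76 mm by 85 mm) begins 54 mm behind the grasp point. The pads swing forward as they close: fully open they stand 13 mm farther back than shut.
Start: joints at [0.968, 0.207, 1.542, -0, 1.393, -0.15], TCP at [251.563, 517.052, 231.082] pointing down, gripper open.
Joint ranges: [-2.73, 2.73], [-0.86, 2.22], [0.23, 2.46], [-1.11, 4.25], [0.08, 2.63], [-2.82, 2.82]. Speed limits (rad/s): [2.79, 2.79, 3.14, 3.14, 3.14, 3.14].

INTERFACE

Orientations are given as a 3x3 rotation matrix whose columns are the frame's x, y, z axes.
In Python, from plant import ctrl, sensors, optics gives the robot as it stands. Calls block until the motion is done:
- ctrl.move_ptp(position, orientation): joint-space move of the TCP to a pose.
- ctrl.move_l(position, rot=None, vel=150, threshold=None): straight line of the TCP; rot=None keeps the orientation; vel is the mean speed in mm/s. With threshold (N) it stops when the force on the tool has changed by that much, and returns True; else False.
- ctrl.set_joints(angles): joint-space move.
- ctrl.gripper_to(opening, force=None): finger opening in mm; force is the grip in N (None keeps the last); returns when the fingers have stopped.
- ctrl.hold(seconds).
- ctrl.solve_ik(position, orientation): joint angles nearest the present ones, or None.
- sensors.read_state(): the state.
- optics.grab_frame(name): name is "scene" or "top" or "wrist"; returns (picture, depth): 480x640x3 uint8, red, green, blue; 480x640 float32, mm along the optical axis (not along the pixel's ray), 0 where there is no reading.
- optics.camera_params(name): a dict with "mtx" (3x3 intrinsics, pixels), "k1" (the pictures are not rectified: a ray, as slopes to the right and down, at radius r is drawn at 1 + k1 r^2 times it, then the intrinsics apply), "R" (3x3) and "t" (3): a world point X has camera coordinates R X + t; the wrist camera has in their place "T_tool_cam" (4x4, takes a point from camera to tool coordinates, whose origin is the TCP and whose axes are the flange's). Camera axes: x right, y down, z forward; pixel columns grow to the right and rows downward; lengths in mm; the calibration is good to about 2 mm. A picture is of the moment at which its call begins: read the wrist's pose just before it. camera_params takes no time and is no camera call.
A pose or a line that the arm cannot do raises ctrl.MotionError and nothing moves.
- ctrl.finish_job(): hands the job in; it is judged then, once.
The state is a dict: "t": time; "q": joint angles; "qvel": joint speeds; "tau": joint torques, N m; "eef_pos": TCP position; "eef_rot": TCP orientation; "force": force on the tool from outside, world axes, zero at the start; "wrist_torque": the same for the moment, N m; "grip_width": finger opening in mm; "grasp_force": force on a finger pad.
Only numpy, scipy, OpenCV 4.12 (cv2) and the standard library are available. Lean on these libraries where they do the work, as an engineer would, in place of code of your own. Each camera call takes 0.05 s, during which the arm holds its last target. There are 200 camera calls.

## Working session

There is one attempt and no reset: what is moved stays moved. The work goes in short steps, each a Python script; the robot and the scene stay as the last script left them, time stands still between calls to the robot, and variables do not carry over. Pictures are saved under pics/ and viewed, at most 10 in all, crops included, and the job is handed in when it is done.

```bash
ls; mkdir -p pics; cat > h.py <<'E'
import numpy as np, cv2
from plant import ctrl, sensors, optics
def grab(name):
    s=sensors.read_state(); im,d=optics.grab_frame(name); p=optics.camera_params(name)
    if 'R' in p: R=np.array(p['R']);t=np.array(p['t']).ravel(); Rw=R.T; tw=-R.T@t
    else:
        T=np.array(p['T_tool_cam']); E=np.array(s['eef_rot']); Rw=E@T[:3,:3]; tw=E@T[:3,3]+np.array(s['eef_pos'])
    return im,d,(np.array(p['mtx']),p['k1'],Rw,tw)
def cloud(d,c):
    K,k1,Rw,tw=c; h,w=d.shape
    v,u=np.mgrid[:h,:w].astype(float)
    p=cv2.undistortPoints(np.stack([u,v],-1).reshape(-1,1,2),K,np.array([k1,0,0,0.])).reshape(h,w,2)
    P=np.dstack([p,np.ones((h,w))])*d[...,None]
    X=P@Rw.T+tw; X[d<=0]=np.nan
    return X
def proj(X,c):
    K,k1,Rw,tw=c; Y=(np.atleast_2d(X)-tw)@Rw
    return cv2.projectPoints(Y,np.zeros(3),np.zeros(3),K,np.array([k1,0,0,0.]))[0].reshape(-1,2)
E
python3 - <<'E'
from h import *
for n in('top','scene'):
    im,d,c=grab(n); np.savez(f'{n}.npz',im=im,d=d,K=c[0],k1=c[1],R=c[2],t=c[3])
    cv2.imwrite(f'pics/{n}.png',im[...,::-1]); print(n,c[2:], (d>0).mean())
print(ctrl.tcp_to_tips, sensors.read_state()['t'])
E
```

```text
pics
top (array([[-0.37901715, -0.88892969,  0.25719645],
       [-0.925383  ,  0.36302838, -0.10898024],
       [ 0.00350616, -0.2793106 , -0.9601944 ]]), array([ 141.82562027,  158.9561422 , 1633.90404875])) 0.9959407552083334
scene (array([[ 0.91471663, -0.25883608,  0.31031818],
       [-0.40372849, -0.618111  ,  0.67449396],
       [ 0.0172277 , -0.74225513, -0.66989591]]), array([ 108.85685947, -927.3298719 , 1026.82178576])) 0.99607421875
25.0 0.1
```

View pics/top.png

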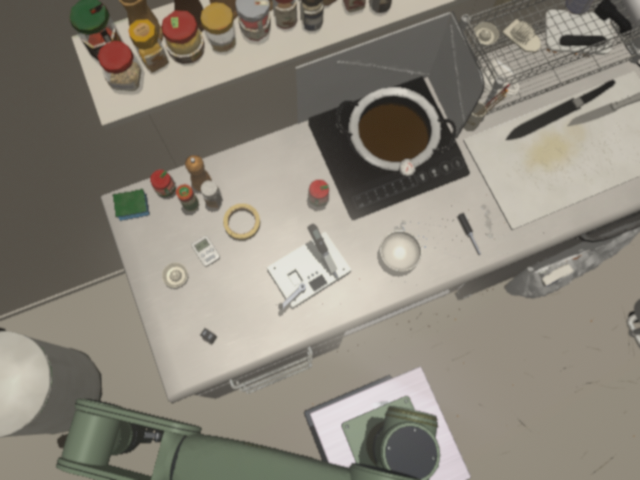

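View pics/scene.png

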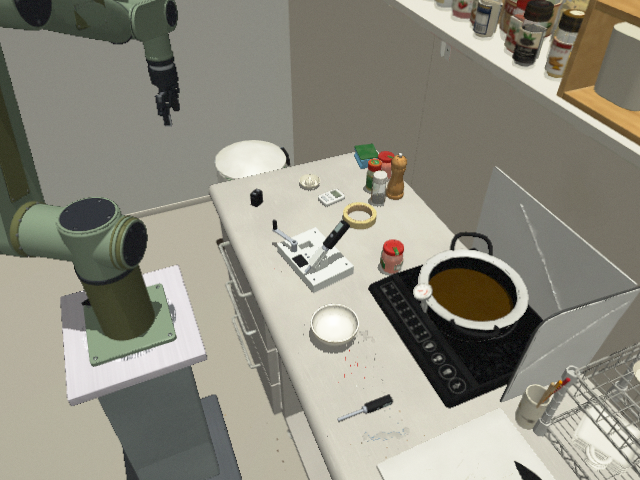

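Top picture: the dock is at (308,268), with the probe in its holster at (322,245) and the lever at (290,297). The battery is at (208,336), the bowl at (400,252) and the jar at (318,190). Two things could be taken for the probe: the loose one at (468,232), and the pot thermometer at (407,168). The one to use is the one in the holster. Candidates for the battery are the black block at (208,336) and the dark square on the dock at (317,282).

```bash
python3 - <<'E'
from h import *
for n,pts in (('top',dict(dock=(318,270),bat=(208,336),bowl=(400,252),jar=(318,190),lever=(290,297),hand=(315,235),dark=(317,282),probe2=(468,232))),('scene',dict(bat=(257,195),knob=(275,224),hand=(335,236)))):
    z=np.load(n+'.npz'); X=cloud(z['d'],(z['K'],float(z['k1']),z['R'],z['t']))
    for k,(u,v) in pts.items(): print(n,k,np.round(np.nanmedian(X[v-1:v+2,u-1:u+2].reshape(-1,3),0)))
p=optics.camera_params('wrist');print(p)
# try an overview pose: camera above dock
R=np.array([[1,0,0],[0,-1,0],[0,0,-1.]])
for yaw in (0,np.pi/2,-np.pi/2):
    c,s=np.cos(yaw),np.sin(yaw);Rz=np.array([[c,-s,0],[s,c,0],[0,0,1]])
    print(yaw,ctrl.solve_ik([430,120,330],Rz@R))
E
```

```text
top dock [487.  -4.  32.]
top bat [429. 330.  48.]
top bowl [ 452. -236.   13.]
top jar [681. -84.  88.]
top lever [440.  95.  64.]
top hand [550. -20. 150.]
top dark [457.  11.  32.]
top probe2 [ 433. -436.   15.]
scene bat [430. 315.  45.]
scene knob [424. 123.  82.]
scene hand [535. -37. 132.]
{'mtx': array([[413.07388978,   0.        , 317.10118337],
       [  0.        , 413.07388978, 242.14633803],
       [  0.        ,   0.        ,   1.        ]]), 'k1': -0.05453418694870975, 'T_tool_cam': array([[-1.41344509e-03, -9.54169039e-01, -2.99264844e-01,
         7.59842718e+01],
       [ 9.99999000e-01, -1.33785718e-03, -4.57460275e-04,
        -5.45820639e-01],
       [ 3.61208103e-05, -2.99265191e-01,  9.54169976e-01,
        -1.41445149e+02],
       [ 0.00000000e+00,  0.00000000e+00,  0.00000000e+00,
         1.00000000e+00]])}
0 [ 7.78382422e-02 -1.38533943e-01  1.69541866e+00 -4.44089210e-16
  1.58470794e+00  1.64863457e+00]
1.5707963267948966 [ 7.78382422e-02 -1.38533943e-01  1.69541866e+00 -4.44089210e-16
  1.58470794e+00  7.78382422e-02]
-1.5707963267948966 None
```

```bash
python3 - <<'E'
from h import *
R=np.array([[1,0,0],[0,-1,0],[0,0,-1.]])
c,s=0,1;Rz=np.array([[c,-s,0],[s,c,0],[0,0,1]])
def save(n):
    im,d,c=grab('wrist'); np.savez(f'{n}.npz',im=im,d=d,K=c[0],k1=c[1],R=c[2],t=c[3]); return im
ctrl.move_ptp([450,345,270],Rz@R); b=save('wb')
ctrl.move_ptp([470,90,300],Rz@R); a=save('wd')
cv2.imwrite('pics/wd.png',a[...,::-1]);cv2.imwrite('pics/wb.png',b[...,::-1]); print(sensors.read_state()['t'])
E
```

```text
2.2417
```

View pics/wd.png

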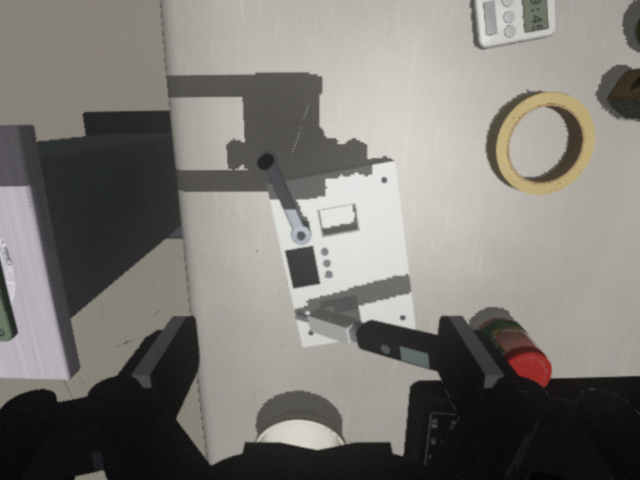

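View pics/wb.png

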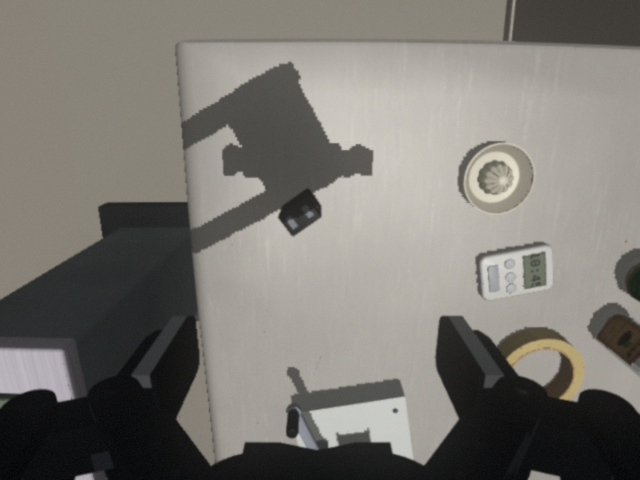

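Wrist picture wd shows the dock, with the pocket at (340,220), pivot at (301,235), knob at (266,161) and probe handle at (395,343). Picture wb shows the battery, turned, at (300,212). The "dark square" at (302,267) in wd is only a display. Next I fit the poses.

```bash
cat > fit.py <<'E'
from h import *
def ld(n):
    z=np.load(n+'.npz'); c=(z['K'],float(z['k1']),z['R'],z['t']); return z['im'],cloud(z['d'],c),c
def rect(P):
    (c,s,a)=cv2.minAreaRect(P.astype(np.float32)); return np.round(c,1),np.round(s,1),round(a,1)
def sel(X,lo,hi,ctr,r):
    m=(X[...,2]>lo)&(X[...,2]<hi)&(np.hypot(X[...,0]-ctr[0],X[...,1]-ctr[1])<r); return m
if __name__=='__main__':
    im,X,c=ld('wb'); 
    m=sel(X,38,54,(430,325),45); print('bat',m.sum(),rect(X[m][:,:2]),np.median(X[m][:,2]))
    m=sel(X,-8,8,(430,325),120); print('table z',np.median(X[m][:,2]))
    im,X,c=ld('wd')
    m=sel(X,24,36,(480,20),130); print('dock',rect(X[m][:,:2]),np.median(X[m][:,2]))
    # pocket: dark/low points within the dock
    m=sel(X,-2,20,(480,50),150); n=cv2.morphologyEx(m.astype(np.uint8),cv2.MORPH_OPEN,np.ones((3,3)))
    k,l,st,ce=cv2.connectedComponentsWithStats(n)
    for i in range(1,k):
        if 60<st[i,4]<3000: print('hole',st[i],ce[i],rect(X[l==i][:,:2]))
    m=sel(X,86,98,(424,123),40); print('knob',m.sum(),np.median(X[m],0) if m.any() else '')
    m=sel(X,53,70,(440,95),60); print('lever',m.sum(),rect(X[m][:,:2]))
    im,X,c=ld('top'); m=sel(X,35,60,(460,-236),90); print('bowl',cv2.minEnclosingCircle(X[m][:,:2].astype(np.float32)),X[m].max(0))
    m=sel(X,24,36,(480,20),130); print('dock top',rect(X[m][:,:2]))
    for n in('wd',):
        im,X,c=ld(n)
        m=(X[...,2]>100)&(X[...,2]<185)&(im.max(2)<110)&(np.hypot(X[...,0]-550,X[...,1]+25)<70)
        P=X[m]; print('handle',len(P),P.mean(0),np.linalg.svd(P-P.mean(0),full_matrices=False)[2][0],P.min(0),P.max(0))
E
python3 fit.py
```

```text
bat 978 (array([433.1, 330.8]), array([34.3, 24. ]), 35.7) 44.64547426948022
table z -1.3028084312753094
dock (array([499.8,  17.1]), array([129.8, 190.4]), 10.4) 28.77690131057915
hole [338  82  19  17 119] [344.84033613  89.07563025] (array([498.3, 191.3]), array([21.5, 11.7]), 39.5)
hole [299  84  11  24  92] [302.69565217  95.86956522] (array([455.2, 183.8]), array([ 6.8, 24.1]), 18.8)
hole [269  86  29  24 275] [283.86909091  97.54181818] (array([434.3, 182.8]), array([33.5, 18.8]), 19.5)
hole [315  86  38  27 291] [333.3814433  100.87628866] (array([487.9, 181.5]), array([23.7, 38. ]), 82.2)
hole [349  86  29  27 282] [362.06028369  98.62056738] (array([514.9, 182.5]), array([26.7, 25.3]), 69.6)
hole [306  89  15   9  80] [312.95    92.4125] (array([465.8, 187. ]), array([14.2,  7.8]), 0.1)
hole [237 107  26  16 174] [249.91954023 113.11494253] (array([399.9, 165.8]), array([15.3, 25.3]), 81.3)
hole [392 108  26  17 167] [405.14371257 116.20359281] (array([560.2, 162.6]), array([22.4, 16.8]), 30.6)
hole [260 118  30  23 242] [275.98347107 128.52479339] (array([427.5, 150.9]), a
[... 3583 characters left out ...]
 -23.1]), array([44.4, 18.1]), 15.6)
hole [420 276  16  10  81] [427.90123457 280.90123457] (array([597.8, -18.4]), array([ 7.9, 20.4]), 68.0)
hole [239 280  56  34 727] [267.56671252 296.2090784 ] (array([411.1, -38.1]), array([38.4, 67.1]), 83.5)
knob 162 [425.28693121 126.91578432  90.32896943]
lever 1256 (array([442. ,  90.5]), array([19.1, 95.1]), 19.6)
bowl ((451.92755126953125, -230.7989044189453), 59.12548828125) [ 509.53416448 -173.53401272   59.36859656]
dock top (array([502.1,  17.1]), array([132.8, 190.6]), 10.5)
handle 2590 [538.97603494 -20.70621241 131.40556364] [0.74181943 0.13291135 0.65729636] [504.17818048 -41.18227367 100.00759231] [570.80169582  -9.52357899 159.78903171]
```

Everything agrees: the dock is at (499.8, 17.1) with yaw 10.4°, and the knob is 78.0 mm from the predicted pivot. Two dock views from opposite yaws will cancel the camera bias, since the pocket leaves only 1.5 mm clearance. Then I pick the battery.

```bash
cat >> h.py <<'E'
def rot(a):  # tool down, tool x at world angle a
    c,s=np.cos(a),np.sin(a); return np.array([[c,s,0],[s,-c,0],[0,0,-1.]])
E
python3 - <<'E'
from fit import *
yaw=np.radians(10.4)
for n,a in(('v0',yaw),('v1',yaw+np.pi)):
    ctrl.move_ptp([500+40*np.cos(a),17+40*np.sin(a),330],rot(a))
    im,d,c=grab('wrist'); np.savez(f'{n}.npz',im=im,d=d,K=c[0],k1=c[1],R=c[2],t=c[3])
    X=cloud(d,c); m=sel(X,24,36,(500,17),125); print(n,rect(X[m][:,:2]),np.median(X[m][:,2]))
    m=sel(X,86,98,(425,127),40); print('knob',m.sum(),np.median(X[m],0) if m.any() else '')
    m=sel(X,40,60,(452,-232),75); print('bowl',m.sum(),cv2.minEnclosingCircle(X[m][:,:2].astype(np.float32)) if m.any() else '')
    for z in (1,): 
        m=(X[...,2]>95)&(X[...,2]<185)&(np.hypot(X[...,0]-550,X[...,1]+25)<70)
        P=X[m]; print('handle',len(P),P.mean(0),np.linalg.svd(P-P.mean(0),full_matrices=False)[2][0],P.max(0)) if len(P) else 0
a=np.radians(35.7)
ctrl.move_ptp([433,331,150],rot(a)); im,d,c=grab('wrist'); 
X=cloud(d,c); m=sel(X,36,54,(432,331),40); print('bat',rect(X[m][:,:2]))
st=sensors.read_state(); print(st['t'],st['q'])
E
```

```text
v0 (array([500. ,  17.4]), array([130.5, 189.9]), 10.4) 28.81076293460876
knob 114 [426.42373412 126.77811027  90.1816817 ]
bowl 1401 ((449.0982360839844, -231.31326293945312), 58.497074127197266)
handle 2248 [546.55243667 -23.19816743 137.30175081] [-0.79429898 -0.14257866 -0.59055944] [582.04390409  -8.46637627 160.57413403]
v1 (array([500.2,  17.2]), array([130.7, 190.6]), 10.5) 28.838038420205294
knob 135 [424.72467629 125.88862197  90.24798281]
bowl 1781 ((448.7455139160156, -230.64662170410156), 58.41716003417969)
handle 2635 [536.2654731  -25.57910376 131.24947749] [0.74128989 0.13980783 0.65646254] [580.54941272  -8.94757202 160.27791764]
bat (array([433.2, 330.8]), array([34., 24.]), 35.9)
9.0667 [ 4.93444556e-01  2.24386306e-01  1.69686043e+00 -7.82844884e-05
  1.21994398e+00  1.44145295e+00]
```

```bash
cat >> h.py <<'E'
DY=np.radians(10.45); DC=np.array([500.1,17.3,0])
RD=np.array([[np.cos(DY),-np.sin(DY),0],[np.sin(DY),np.cos(DY),0],[0,0,1]])
def dk(x,y,z): return DC+RD@np.array([x,y,z],float)
E
python3 - <<'E'
from h import *
a=np.radians(35.8); R=rot(a)
ctrl.gripper_to(50)
print('tips',ctrl.tcp_to_tips)
ctrl.move_ptp([433.2,330.8,75],R)
ctrl.move_l([433.2,330.8,51],R,vel=80)
ctrl.gripper_to(20,force=30)
st=sensors.read_state(); print(st['grip_width'],st['grasp_force'],st['eef_pos'],ctrl.tcp_to_tips)
ctrl.move_l([433.2,330.8,150],R,vel=200)
P=dk(0,45,0); P[2]=90
ctrl.move_ptp(P+[0,0,60],rot(DY)); ctrl.move_l(P,rot(DY),vel=150)
ctrl.hold(0.2)
st=sensors.read_state(); print(st['t'],st['grip_width'],st['force'],st['eef_pos'],P)
im,d,c=grab('wrist'); cv2.imwrite('pics/pre.png',im[...,::-1])
E
```

```text
tips 25.0
19.98987357867641 0.0 [433.36636669 330.88181118  51.24421795] 25.0
13.2167 20.11004920877307 [0.48989746 0.48752594 0.04388782] [493.16982941  61.68820798  91.36601784] [491.9380168   61.55361036  90.        ]
```

View pics/pre.png

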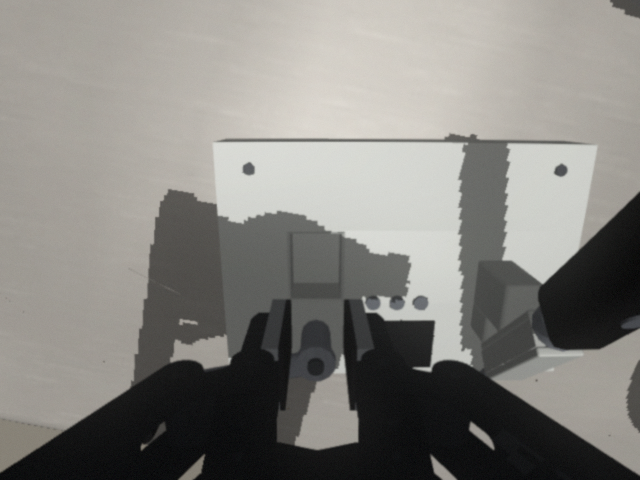

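The gripper is empty: the picture shows no battery between the pads, and the open pocket at (316,265). I'll go back and look at the battery.

```bash
python3 - <<'E'
from fit import *
P=dk(0,45,0); P[2]=150
ctrl.move_l(P,rot(DY),vel=250)
ctrl.move_ptp([433.2,330.8,170],rot(np.radians(35.8)))
im,d,c=grab('wrist'); cv2.imwrite('pics/b2.png',im[...,::-1])
X=cloud(d,c); 
m=sel(X,15,60,(432,331),60)&(im.max(2)<90); print('bat',rect(X[m][:,:2]),np.percentile(X[m][:,2],[1,10,50,90,99]))
st=sensors.read_state();print(st['t'],st['eef_pos'],st['grip_width'])
E
```

```text
bat (array([433.1, 330.8]), array([34.5, 24. ]), 35.2) [16.85663971 35.26027606 44.5298225  45.55395152 46.34126336]
14.7833 [433.45876855 329.46208211 169.3061603 ] 20.17662783177258
```

View pics/b2.png

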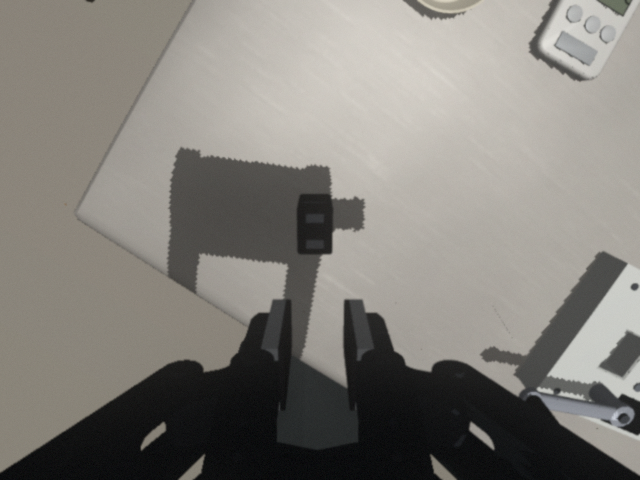

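The picture shows the battery still upright and untouched at (315,222), with the pads at (283,300) and (354,300). The fingertips evidently passed above it. I'll measure the real fingertip reach from depth.

```bash
python3 - <<'E'
from fit import *
st=sensors.read_state()
im,d,c=grab('wrist'); E=np.array(st['eef_rot']); X=cloud(d,c)
T=(X-np.array(st['eef_pos']))@E
m=(d>0)&(d<230)
P=T[m]; print(len(P),P.max(0),np.percentile(P[:,2],[50,95,99]))
for v,u in((302,283),(302,354),(320,285),(340,283),(380,283),(310,270),(400,283),(330,265)): print(v,u,d[v,u],np.round(T[v,u]))
print(E, ctrl.tcp_to_tips, sensors.read_state()['eef_pos'])
E
```

```text
54065 [18.60604496 62.45034391  1.38275922] [-66.41968474 -25.08280605  -8.55400287]
302 283 150.63405 [ 10. -12.  -4.]
302 354 149.87047 [11. 14. -5.]
320 285 135.61957 [ 11. -10. -20.]
340 283 125.91107 [ 10. -10. -30.]
380 283 123.10569 [ -0. -10. -36.]
310 270 143.54234 [ 11. -16. -12.]
400 283 126.91196 [ -8. -10. -35.]
330 265 129.4516 [ 11. -16. -26.]
[[ 8.12132237e-01  5.83472689e-01 -9.22601936e-04]
 [ 5.83471672e-01 -8.12132660e-01 -1.16216737e-03]
 [-1.42736809e-03  4.05521495e-04 -9.99998899e-01]] 25.0 [433.67627688 329.35508876 169.51002866]
```

The depth image puts the real fingertips at tool z ≈ −3 mm, not +25, so the fingers reach about 28 mm less than stated. That fits the miss, so I'll grasp 28 mm lower, with a force-guarded descent.

```bash
cat >> h.py <<'E'
def settle(P,R,vel=60,n=3):
    """line to P, then trim the remaining static error"""
    P=np.array(P,float); C=P.copy(); ctrl.move_l(C,R,vel=vel)
    for _ in range(n):
        ctrl.hold(0.15); e=P-np.array(sensors.read_state()['eef_pos'])
        if np.abs(e).max()<0.3: break
        C=C+e; ctrl.move_l(C,R,vel=30)
    return C,P-np.array(sensors.read_state()['eef_pos'])
E
python3 - <<'E'
from h import *
R=rot(np.radians(35.8))
ctrl.gripper_to(50)
ctrl.move_l([433.2,330.8,60],R,vel=200)
print(settle([433.2,330.8,45],R))
print('hit',ctrl.move_l([433.2,330.8,24],R,vel=50,threshold=6))
st=sensors.read_state(); print(st['eef_pos'],st['force'])
ctrl.gripper_to(15,force=30)
st=sensors.read_state(); print(st['t'],st['grip_width'],st['grasp_force'],st['eef_pos'],st['force'])
E
```

```text
(array([433.2, 330.8,  45. ]), array([-0.26024338, -0.13269923, -0.29224677]))
hit False
[432.93369791 330.64265157  23.53763671] [-0.01932408  0.11143633  0.24619629]
17.3917 23.022359405234447 31.984983086586 [433.55774965 331.0270113   24.41484196] [-0.07461839 -0.02141019  0.31835803]
```

```bash
python3 - <<'E'
from h import *
R=rot(DY); P=dk(0,45,0)
ctrl.move_l([433.2,330.8,150],vel=250)
ctrl.move_ptp([P[0],P[1],140],R)
ctrl.move_l([P[0],P[1],70],R,vel=120)
C,e=settle([P[0],P[1],59],R); print(C,e)
C[2]=C[2]-59+29.5
print('hit',ctrl.move_l(C,R,vel=30,threshold=5))
st=sensors.read_state(); print(st['t'],st['grip_width'],st['eef_pos'],st['force'],st['wrist_torque'])
E
```

```text
[491.9380168   61.55361036  59.        ] [-0.20523894  0.08162015 -0.2043952 ]
hit True
21.2167 23.503848188897095 [491.46354845  61.56624586  30.39278359] [0.01477172 0.33987124 4.28456611] [-0.01517318  0.02418903  0.0433062 ]
```

```bash
python3 - <<'E'
from fit import *
R=rot(DY); P=dk(0,45,0)
ctrl.gripper_to(45)
st=sensors.read_state(); print(st['grasp_force'],st['eef_pos'])
ctrl.move_l([P[0],P[1],110],R,vel=150)
Q=dk(30,45,0)
ctrl.move_l([Q[0],Q[1],200],R,vel=300); ctrl.hold(.1)
im,d,c=grab('wrist'); X=cloud(d,c); cv2.imwrite('pics/home.png',im[...,::-1])
m=sel(X,42,54.5,P[:2],22); print('bat',m.sum(),rect(X[m][:,:2]),'pocket',P,'z',np.percentile(X[m][:,2],[5,50,95]))
m=sel(X,24,33,P[:2],60); print('plate z',np.median(X[m][:,2]))
m=sel(X,82,98,(425.5,126.5),30); print('knob',m.sum(),np.median(X[m],0) if m.any() else '')
print(sensors.read_state()['t'])
E
```

```text
0.0 [489.94204038  61.6709003   29.21656   ]
bat 1426 (array([491.5,  61.2]), array([33.7, 23.5]), 10.8) pocket [491.9380168   61.55361036   0.        ] z [47.9887108  50.63596558 51.77906746]
plate z 28.75832823295991
knob 10 [427.73526561 131.85486926  89.12821012]
22.8583
```

View pics/home.png

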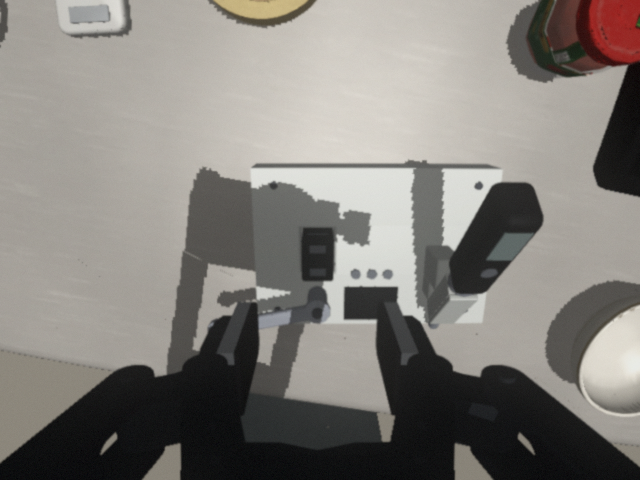

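The battery is home: it sits in the pocket at (318,253), and its top is 21.9 mm above the plate. The lever is still open at (290,318). Now I swing it.

```bash
python3 - <<'E'
from fit import *
pv=dk(-38,45,0)
phi=np.arctan2(126.5-pv[1],425.5-pv[0]); print(np.degrees(phi))
def pose(f,z,r=78): return [pv[0]+r*np.cos(f),pv[1]+r*np.sin(f),z],rot(f)
p,R=pose(phi,140); ctrl.move_ptp(p,R)
p,R=pose(phi,100); ctrl.move_l(p,R,vel=200)
print('hit',ctrl.move_l(pose(phi,67)[0],R,vel=80,threshold=6))
ctrl.gripper_to(15,force=20)
st=sensors.read_state(); print(st['grip_width'],st['grasp_force'],st['force'])
end=DY-np.radians(2)
for f in np.linspace(phi,end,8)[1:]:
    h=ctrl.move_l(*pose(f,67),vel=90,threshold=12)
    if h: break
st=sensors.read_state(); print(h,np.degrees(f-DY),st['force'],st['eef_pos'])
e=np.array(st['eef_pos'])-pv; print('ang',np.degrees(np.arctan2(e[1],e[0])-DY),st['t'])
ctrl.gripper_to(30)
ctrl.move_l([st['eef_pos'][0],st['eef_pos'][1],130],vel=200)
im,d,c=grab('wrist'); X=cloud(d,c); K=dk(40,45,0); m=sel(X,84,98,K[:2],30); print('knob',K,m.sum(),np.median(X[m],0) if m.any() else '')
cv2.imwrite('pics/lev.png',im[...,::-1]); print(sensors.read_state()['t'])
E
```

```text
112.02986702727746
hit False
15.014339812939717 0.0 [ 1.19982854 -0.35701704  0.67195729]
False -1.9999999999999996 [-1.78075486  4.29792743  1.50613411] [530.64909317  67.68024318  66.77759372]
ang -0.7395761497378759 28.4833
knob [531.27455935  68.80870654   0.        ] 520 [532.51259708  68.79049097  90.34009527]
29.2917
```

View pics/lev.png

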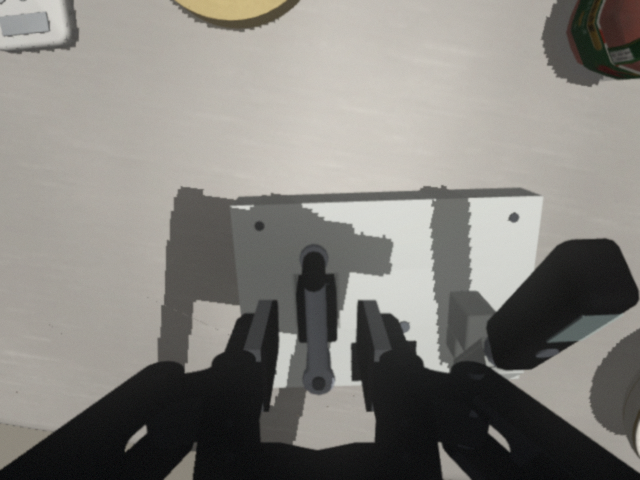

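The lever is shut: the picture shows its arm over the battery, with the knob at (313,265). The next step is to refine the probe axis offline and check IK.

```bash
cat >> h.py <<'E'
def probe_R(R0,th,heading):
    """tool rot: start tool-down with x along heading, pitched so fingers swing forward by th"""
    c,s=np.cos(th),np.sin(th)
    h=np.array([np.cos(heading),np.sin(heading),0]); z=s*h+np.array([0,0,-c]); y=np.cross(z,np.cross(np.array([np.sin(heading),-np.cos(heading),0]),z)); 
    x=np.cross(y,z); return np.stack([x,y,z],1)
E
python3 - <<'E'
from fit import *
for n in('v0','v1','wd'):
    im,X,c=ld(n); D=(X-DC)@RD; D[...,2]+=1.3
    m=(D[...,2]>112)&(D[...,2]<185)&(np.abs(D[...,0]-45)<60)&(np.abs(D[...,1]+50)<30)
    P=D[m]
    print(n,len(P),'y',np.percentile(P[:,1],[2,50,98]))
    for t in(45,48,50):
        t=np.radians(t);a=np.array([np.sin(t),0,np.cos(t)]);nn=np.array([-np.cos(t),0,np.sin(t)])
        q=P-[-3,-50,93]; s=q@a; p=q@nn
        print(np.degrees(t),[ (k,round(np.percentile(p[(s>k-6)&(s<k+6)],90),1)) for k in(35,50,65,80)],'end',np.percentile(s,99))
for f in('mouth',):
    t=np.radians(48); G=np.array([-3+58*np.sin(t),-50,93+58*np.cos(t)])
    R=rot(DY)
    for nm,g in(('grip',G),('out',G+np.array([70,0,70]))):
        p=dk(*g)+22*R[:,2]; print(nm,p,ctrl.solve_ik(p,R))
    for hd in(-27,-15,0,10.45):
        R2=probe_R(None,t,np.radians(hd)); p=np.array([449,-231,90+138])+22*R2[:,2]; print(hd,np.linalg.det(R2),p,ctrl.solve_ik(p,R2))
E
```

```text
v0 2020 y [-59.28398874 -48.09270924 -39.24077109]
45.0 [(35, np.float64(9.9)), (50, np.float64(9.3)), (65, np.float64(8.4)), (80, np.float64(7.6))] end 92.38758602569928
48.00000000000001 [(35, np.float64(11.8)), (50, np.float64(11.6)), (65, np.float64(11.7)), (80, np.float64(11.7))] end 92.39486722358004
50.0 [(35, np.float64(13.2)), (50, np.float64(13.4)), (65, np.float64(14.0)), (80, np.float64(14.4))] end 92.4128759855786
v1 2203 y [-59.9465161  -48.57312413 -38.90211071]
45.0 [(35, np.float64(10.0)), (50, np.float64(9.0)), (65, np.float64(8.3)), (80, np.float64(7.7))] end 91.46014356312388
48.00000000000001 [(35, np.float64(11.8)), (50, np.float64(11.5)), (65, np.float64(11.7)), (80, np.float64(11.8))] end 91.5114205972413
50.0 [(35, np.float64(13.1)), (50, np.float64(13.3)), (65, np.float64(14.0)), (80, np.float64(14.6))] end 91.55270050052859
wd 2332 y [-58.19666878 -42.49038329 -38.29916763]
45.0 [(35, np.float64(10.0)), (50, np.float64(9.1)), (65, np.float64(8.4)), (80, np.float64(7.3))] end 88.20287629423956
48.00000000000001 [(35, np.float64(11.8)), (50, np.float64(11.6))
[... 333 characters left out ...]
33e+00]
out [617.44506365 -11.90059067 179.80957517] [-1.59310445e-01  3.38788717e-01  1.48428666e+00 -4.44089210e-16
  1.31851727e+00  1.22909898e+00]
-27 1.0000000000000004 [ 463.56723153 -238.4223752   213.27912666] [-0.78397708 -0.32477917  2.31417874  0.61462619  0.40769513  0.78276702]
-15 1.0000000000000002 [ 464.79210115 -235.23148075  213.27912666] [-0.92940384 -0.29793111  2.29630672  0.89761861  0.62915544  0.29307727]
0 1.0000000000000002 [ 465.34918616 -231.          213.27912666] [-1.05417192 -0.20692568  2.2304011   0.97171995  0.89852535 -0.03554939]
10.45 1.0 [ 465.07801142 -228.03462705  213.27912666] [-1.10124306 -0.12379607  2.16261064  0.95694903  1.05904188 -0.19168391]
```

```bash
python3 - <<'E'
from h import *
t=np.radians(48); G=np.array([-3+58*np.sin(t),-49.5,93+58*np.cos(t)]); R=rot(DY)
ctrl.gripper_to(50)
g=dk(*G)+24*R[:,2]
st=sensors.read_state(); p=st['eef_pos']
ctrl.move_l([p[0],p[1],220],R,vel=250)
ctrl.move_ptp([g[0],g[1],190],R)
print('hit',ctrl.move_l(g,R,vel=100,threshold=6))
ctrl.gripper_to(10,force=60)
st=sensors.read_state(); print(st['t'],st['grip_width'],st['grasp_force'],st['eef_pos'],g,st['force'])
if st['grip_width']>18:
    p=np.array(st['eef_pos']); u=RD@np.array([1,0,1])/2**.5
    print('hit',ctrl.move_l(p+20*u,R,vel=50,threshold=15),sensors.read_state()['force'])
    print('hit',ctrl.move_l(p+105*u,R,vel=90,threshold=15))
    ctrl.move_l(p+105*u+[0,0,30],R,vel=90); ctrl.hold(.3)
    st=sensors.read_state(); print(st['t'],st['grip_width'],st['grasp_force'],st['force'],st['eef_pos'])
    im,d,c=grab('scene'); cv2.imwrite('pics/out.png',im[100:400,150:550][...,::-1])
E
```

```text
hit False
31.9417 20.732190259595573 59.45349454879761 [549.24127111 -24.20499769 108.7492232 ] [548.51542549 -24.1053022  107.80957517] [ 0.14612128 -0.53116258  3.17941701]
hit False [ 3.34931285  0.2428943  -1.03248328]
hit False
34.3917 21.282490373432946 59.49100613594055 [-0.39468042 -0.70477619 -0.89321517] [621.86719123 -10.68224185 212.2747731 ]
```

View pics/out.png

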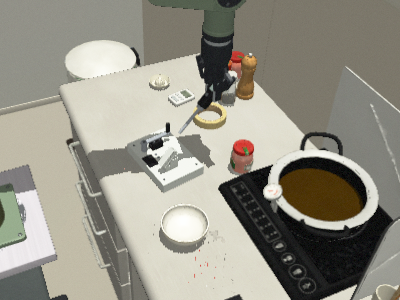

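The probe is out: the picture shows its shaft clear of the holster near (190,120), held in the gripper. Now I turn it upright over the bowl.

```bash
python3 - <<'E'
from fit import *
t=np.radians(48); hd=DY
p=np.array(sensors.read_state()['eef_pos'])
ctrl.move_l(p+[0,0,70],vel=200)
B=np.array([449,-231,0]); R=probe_R(None,t,hd)
g=B+[0,0,160+138]+24*R[:,2]
# upright first, well above the dock, then across
mid=dk(60,-50,0); m=np.array([mid[0],mid[1],175+138])+24*R[:,2]
ctrl.move_l(m,R,vel=120)
ctrl.move_l(g,R,vel=150)
ctrl.move_l(g-[0,0,70],R,vel=80); ctrl.hold(.3)
st=sensors.read_state(); print(st['t'],st['grip_width'],st['grasp_force'],st['eef_pos'],g-[0,0,70])
for n in('scene','top'):
    im,d,c=grab(n); X=cloud(d,c)
    m=sel(X,70,180,B[:2],45); P=X[m]
    print(n,len(P))
    for z in range(70,180,12):
        q=P[(P[:,2]>=z)&(P[:,2]<z+12)]
        if len(q)>2: print(z,len(q),np.round(np.median(q,0),1))
    if n=='scene': cv2.imwrite('pics/fin.png',cv2.resize(im[200:380,230:450],None,fx=3,fy=3)[...,::-1])
E
```

```text
39.3417 20.856792683694557 59.50565278530121 [ 466.63939791 -227.96105053  212.35073952] [ 466.53964883 -227.76504769  211.94086545]
scene 93
82 3 [ 449.4 -233.3   92.4]
94 11 [ 448.3 -233.1  101.1]
106 7 [ 447.8 -235.3  114.4]
118 13 [ 448.  -233.7  123.3]
130 11 [ 449.8 -231.7  135.1]
142 16 [ 448.  -233.7  147.3]
154 11 [ 449.6 -232.9  158.1]
166 17 [ 449.2 -238.4  174. ]
178 4 [ 444.  -239.1  179.3]
top 0
```

View pics/fin.png

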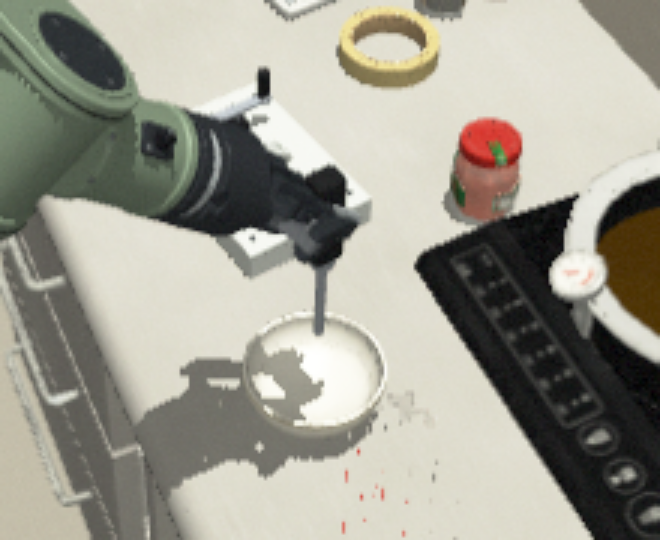

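The picture and depth show the shaft vertical at about (449, −233), with its tip about 90 mm up, over the bowl's middle. The lever is still shut, so I'm handing in.

```bash
python3 -c "
from plant import ctrl
print(ctrl.finish_job())"
```

```text
the job is handed in; nothing more can be done
None
```

The job is handed in: battery home in the pocket, lever swung shut over it, and the probe held upright with its tip about 90 mm above the worktop (4 cm above the rim) over the bowl's middle; the judge's result was not reported back.

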